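Put the dressing stone home and hold the grinder's hood half open

ROBOT

A 7-joint arm with a two-finger parallel gripper is mounted at the origin on the work surface. World frame = base frame: x ahead of the robot, y to its left, z up, the work surface at z = 0. Lengths are in m, angles in rad, forces in N, time in s.
With the tool pointing down it reaches from about 0.4 to 0.85 m from the base axis. Payload 10.4 kg.
Tool frame: the origin (TCP) lies midway between the tips of the shut fingers; the grasp point (between the pads) lies 19 mm behind it; z points along the fingers, y is the line along which they close (so a half turn about z gives the same grasp; the last joint's range is limited). The gripper opens to 87 mm and grips with 3 to 60 N. Pads are 19 mm wide; open, the fingers measure 117 mm over their backs; the gripper's body (75 mm by 190 mm) begins 51 mm behind the grasp point.
Start: joints at [1.246, 0.332, -0.065, 1.46, 0.022, 1.35, -0.088], TCP at [0.186, -0.597, 0.223] pointing down, gripper open.
Joint ranges: [-2.6, 2.6], [-0.5, 2.12], [-1.47, 1.34], [0.16, 2.42], [-1.27, 4.41], [0.06, 2.06], [-2.6, 2.6]. Speed limits (rad/s): [2.22, 2.22, 2.79, 2.79, 3.14, 3.14, 3.14].

INTERFACE

Orientations are given as a unit quaternion [x, y, z, w].
In Python, from bench import sensors, eyes, order gives the robot as it stands.
- The arm moves only by the tool arm_command, never from a script. Its argument "steps" is a list of rows, each an object with "rot": the turn, a rotation vector about the world's x, y, z in degrees, a list of three; "slide": the shift along the world's x, y, z in m, a list of three; "grip": the opening, from 0 (shut) to 1 (fully open). A call has exactly 8 rows; each row shifts and turns the commanded pose from where the row before left it; what a row does not reach is not made up. A row lasts 1/8 s, in which the tool goes at most 62.5 mm and 10.7 degrees, less where a joint would pass 70% of its speed; a pose out of reach is approached as far as the arm can. A call with a gripper value outside its range is refused whole. The fingers move at their own pace and stop on an object; "newtons" is the grip in N (left out, the last holds). Time passes only in rows, so rows that do not move let the fingers close, or fill a call up. It gives the time, the measured TCP pose, the force, the opening and the grip force at its end, in the units of the state.
- sensors.read_state(): the state, without advancing time (a new reading comes with each control period).
- eyes.camera(name): name is "scene" or "top" or "wrist"; returns a dict with "pixels" (384x512x3 uint8, red, green, blue), "intrinsics" (3x3 intrinsics, pixels), "pose" (4x4, takes a point from camera to world coordinates). Camera axes: x right, y down, z forward; pixel columns grow to the right and rows downward; lengths in m; the calibration is good to about 2 mm. A picture is of the moment at which its call begins. There is no depth.
- order.close_job(): hands the job in; it is judged then, once.
Trained networks look in a picture, given as the dict that the camera call returned (one of the last four; its "shot" number tells which), for a name from the list of things; names that differ only in an ending like _2 or _b are one class to them, and where a whole thing is asked for, a point or a joint stands for the part that bears it (a point fixed in the world has none). Each returns a list of dicts, best first, with "conf" (0 to 1); they miss things now and then, are a little off and sometimes report something else, mostly with a low value. They report only what shows in the picture. A call takes as long as a camera call. They do not tell look-alikes from the thing itself.
- eyes.look_for(name, picture): "bbox" ([left, top, right, bottom] in pixels, round what is visible of it).
The state is a dict: "time": time; "joint_positions": joint angles; "joint_vel": joint speeds; "joint_torque": joint torques, N m; "ee_pos": TCP position; "eef_rot": TCP orientation; "ft_force": force on the tool from outside, world axes, zero at the start; "torque": the same for the moment, N m; "width": finger opening in m; "grip_force": force on a finger pad.
Only numpy, scipy, OpenCV 4.12 (cv2) and the standard library are available. Lean on these libraries where they do the work, as an engineer would, in place of code of your own. Each camera call takes 0.05 s, during which the arm holds its last target. There are 200 camera calls.

TASK

The grinder's wheel has just been dressed: put the dressing stone back into its own pocket in the stone tray, lowered in rather than dropped, so that it sits flat, square and fully home, and let go of it. Then lift the grinder's hood by its bar and hold it half open at 45 degrees (5 either way will do) so that I can wipe down and look over the wheel; the hood falls shut by itself, so do not let it drop, and finish with the bar still in the gripper and the hood held still. Leave the other things on the bench where they are.

Things in the scene. Friction and masses are not known exactly. Their poses are not given: they have to be found in the camera images.
- dressing_stone: the dressing stone: loose plain grey abrasive block, 80 (own x) x 42 (own y) x 50 (own z, upright) mm, 0.25 to 0.5 kg, standing on the bench the right way up; edges rounded 2 mm. Origin at the centre of its underside. It may sit in its pocket either way round (half a turn makes no difference).
- tray: cast aluminium stone tray fixed on the bench left or right of the grinder (it changes), 190 (own x) x 100 (own y) x 22 (z) mm. Origin at the centre of its underside. Two pockets 14 mm deep with a 4 mm bevel at the mouth (in that depth): the empty one, for the dressing stone, 86 (x) x 48 (y) mm, centred at x = -38 mm; the other at x = +58 mm is filled by the slip stone.
- pocket (a point): centre of the floor of the empty pocket, 8 mm above the bench and 14 mm below the tray's top; axes as the tray's: the pocket is 86 mm long along x and 48 mm wide along y. The seated stone stands 36 mm proud of the tray.
- slip_stone: small grey slip stone, 28 x 60 x 30 mm, loose in the tray's other pocket, standing 16 mm proud of the tray; leave it there. Origin at the centre of its underside.
- grinder: flat-lap wet grinder fixed on the bench: green-grey base 280 x 250 mm, 90 mm high, with an aluminium splash tub (rim 125 mm high) and a horizontal wheel of 160 mm, covered by a hinged hood; drip tank behind. Origin on the bench under the wheel's centre; own x points from its front (bar) to its back (hinge), z up.
- hood (a joint): angle of the grinder's hood in rad: 0 shut (level), grows as its front lifts, 0.785 = 45 degrees. No spring or stay: it falls shut from any angle below 90 degrees; about 0.5 kg, 3 N of lift at the bar. Aluminium sheet hood with a clear window, 233 mm deep, 244 wide, 30 mm skirts, its top 146 mm above the bench when shut.
- hood_hinge (a point): middle of the hood's hinge line, 128 mm above the bench, 118 mm behind the grinder's origin; the hinge line runs along the grinder's y axis.
- bar (a point): the hood's handle: round dark steel bar, 12 mm thick, 150 mm long along its y, parallel to the hinge, 42 mm in front of the hood's front skirt (36 mm free) on posts 66 mm either side of its middle. Origin at its middle: 277 mm before and, shut, 5 mm above the hinge line (133 mm over the bench). It can be pinched from above, and turns in the pads of a gripper kept pointing down.
- whetstone: large two-layer whetstone lying on the bench, 205 x 75 x 30 mm; leave it. Origin at the centre of its underside.
- knife: kitchen knife with a light wooden handle lying on the bench before the grinder, about 310 mm long, 21 mm high; leave it. Origin between blade and handle, x towards the tip.
- jar: glass jar with a steel cap, 72 mm across, 85 mm high; leave it. Origin at the centre of its underside.
- oil_can: dark steel oil bottle, 56 mm across, 130 mm high; leave it. Origin at the centre of its underside.
- spanner: spanner lying on the bench, about 18 cm long; leave it.
- scrub_brush: wooden scrubbing brush, bristles down, 140 x 50 x 36 mm; leave it. Origin at the centre of its underside.
Mind the look-alikes: they are no part of the job. What is shaped like the dressing_stone but pink or turquoise is not meant.

How it is judged:
On the way, in this order (a step that is already met when the one before it is completed fails the run):
1. the dressing stone sits flat, square and fully home in its pocket, released (horizontal distance between dressing_stone and pocket below 0.005 m and z of dressing_stone in the frame of pocket below 0.003 m and angle between dressing_stone's own z axis and vertical below 0.05 rad and angle between the x axis of dressing_stone and the x axis of pocket, either way round below 0.1 rad and contact force between dressing_stone and the fingers below 0.1 N), for 0.2 s.
2. the hood is being lifted by its bar (value of joint hood above 0.2 rad and contact force between hood_bar and the fingers above 0.5 N), for 0.1 s.
At the end, for the whole second after the job is handed in: Hood still at 45 degrees, 5 either way, carried by the fingers on its bar (over 0.8 N); the dressing stone rests in its pocket: within 5 mm of its centre, underside within 3 mm of its floor, upright within 0.05 rad, square within 0.1 rad; all through the last second (value of joint hood between 0.698 and 0.873 rad and velocity of joint hood between -0.1 and 0.1 rad/s and contact force between hood_bar and the fingers above 0.8 N and horizontal distance between dressing_stone and pocket below 0.005 m and z of dressing_stone in the frame of pocket below 0.003 m and angle between dressing_stone's own z axis and vertical below 0.05 rad and angle between the x axis of dressing_stone and the x axis of pocket, either way round below 0.1 rad and linear speed of dressing_stone below 0.02 m/s); the arm keeps its last pose, push and grip.
It fails at once if the dressing stone dropped (falling free faster than 0.6 m/s) (linear speed of dressing_stone above 0.6 m/s and contact force between dressing_stone and the fingers below 0.1 N).
It fails at once if the hood let drop (falling faster than 2 rad/s) (velocity of joint hood below -2 rad/s).
It fails at once if another thing on the bench moved by more than 30 mm, or the slip stone taken out of its place (distance of slip_stone from where it was at the start of the episode above 0.02 m or distance of any of whetstone, knife, jar, oil_can, spanner, scrub_brush from where it was at the start of the episode above 0.03 m).
It also fails if it takes over 64 s, if anything falls off the work surface, if the arm or the gripper's body presses on something with over 40 N, if the wrist force passes 120 N, or if a joint passes its speed limit or range.

## Working session

There is one attempt and no reset: what is moved stays moved. The work goes in short steps, Python scripts to look and compute and a tool call to move; the robot and the scene stay as the last step left them, time stands still between calls to the robot, and variables do not carry over. Pictures are saved under pics/ and viewed, at most 10 in all, crops included, and the job is handed in when it is done.

Besides the shell and the picture viewer there is one more tool, called after "Call:" as name([rows], argument=value, ...), one row to a line, values as JSON. arm_command: Moves the arm, as the interface text tells. Its arguments: {"type":"object","properties":{"steps":{"type":"array","items":{"type":"object","properties":{"rot":{"type":"array","items":{"type":"number"}},"slide":{"type":"array","items":{"type":"number"}},"grip":{"type":"number"}}}},"newtons":{"type":"number"}},"required":["steps"]}

```bash
mkdir -p pics; ls
cat > h.py <<'E'
import numpy as np, cv2
from bench import sensors, eyes, order
def save(p,name): cv2.imwrite('pics/'+name,cv2.cvtColor(p['pixels'],cv2.COLOR_RGB2BGR))
def ray(p,u,v,z):
    K=np.array(p['intrinsics']);T=np.array(p['pose'])
    d=T[:3,:3]@np.linalg.solve(K,[u,v,1]);o=T[:3,3]
    return o+d*(z-o[2])/d[2]
def proj(p,X):
    K=np.array(p['intrinsics']);T=np.array(p['pose'])
    c=T[:3,:3].T@(np.asarray(X)-T[:3,3]);q=K@c
    return q[:2]/q[2]
E
python3 - <<'E'
from h import *
np.set_printoptions(precision=3,suppress=True)
s=sensors.read_state();print(s['time'],s['ee_pos'],s['eef_rot'],s['width'])
a=eyes.camera('top');b=eyes.camera('scene')
cv2.imwrite('pics/a.png',cv2.cvtColor(cv2.resize(a['pixels'],(800,600),interpolation=cv2.INTER_CUBIC),cv2.COLOR_RGB2BGR))
save(b,'b.png')
for p in(a,b):
  print(p['pose'],p['intrinsics'])
  for n in ['dressing_stone','tray','slip_stone','grinder','bar','whetstone','knife','jar','oil_can','spanner','scrub_brush']:
    print(n,[(np.round(d['bbox']).tolist(),round(d['conf'],2)) for d in eyes.look_for(n,p)])
E
```

```text
pics
0.0 [ 0.186 -0.596  0.222] [ 0.989  0.15  -0.    -0.001] 0.087004266644011
[[-0.024 -0.995  0.092  0.475]
 [-1.     0.023 -0.012 -0.028]
 [ 0.009 -0.092 -0.996  1.342]
 [ 0.     0.     0.     1.   ]] [[371.884   0.    255.861]
 [  0.    371.884 188.676]
 [  0.      0.      1.   ]]
dressing_stone [([143.0, 247.0, 173.0, 272.0], 0.84), ([128.0, 204.0, 150.0, 230.0], 0.76), ([113.0, 242.0, 136.0, 264.0], 0.58)]
tray [([314.0, 191.0, 347.0, 253.0], 0.57), ([193.0, 239.0, 282.0, 252.0], 0.56)]
slip_stone [([324.0, 199.0, 338.0, 208.0], 0.56), ([210.0, 106.0, 286.0, 235.0], 0.26)]
grinder [([212.0, 106.0, 289.0, 231.0], 0.98)]
bar [([212.0, 144.0, 286.0, 232.0], 0.74)]
whetstone []
knife [([193.0, 237.0, 282.0, 256.0], 0.64)]
jar [([148.0, 147.0, 175.0, 170.0], 0.77)]
oil_can [([317.0, 152.0, 339.0, 175.0], 0.71)]
spanner [([367.0, 164.0, 382.0, 211.0], 0.71), ([130.0, 204.0, 150.0, 231.0], 0.53)]
scrub_brush [([88.0, 182.0, 108.0, 221.0], 0.82), ([318.0, 155.0, 337.0, 174.0], 0.46)]
[[-0.767  0.512 -0.387  1.119]
 [ 0.642  0.602 -0.475  0.645]
 [-0.01  -0.612 -0.791  1.237]
 [ 0.     0.     0.     1.   ]] [[354.432   0.    258.286]
 [  0.    354.432 192.98 ]
 [  0.      0.      1.   ]]
dressing_stone [([361.0, 247.0, 385.0, 260.0], 0.89), ([326.0, 248.0, 351.0, 274.0], 0.77), ([341.0, 222.0, 356.0, 240.0], 0.7)]
tray [([186.0, 160.0, 293.0, 255.0], 0.2)]
slip_stone [([223.0, 161.0, 232.0, 170.0], 0.65), ([217.0, 143.0, 256.0, 178.0], 0.23)]
grinder [([189.0, 162.0, 297.0, 257.0], 0.8)]
bar [([211.0, 166.0, 295.0, 234.0], 0.87), ([192.0, 164.0, 206.0, 184.0], 0.25)]
whetstone [([189.0, 112.0, 232.0, 141.0], 0.7)]
knife []
jar [([277.0, 265.0, 297.0, 290.0], 0.63), ([209.0, 164.0, 296.0, 234.0], 0.25)]
oil_can [([195.0, 160.0, 207.0, 188.0], 0.62)]
spanner [([178.0, 148.0, 207.0, 165.0], 0.45)]
scrub_brush [([339.0, 285.0, 374.0, 320.0], 0.83)]
```

View pics/a.png

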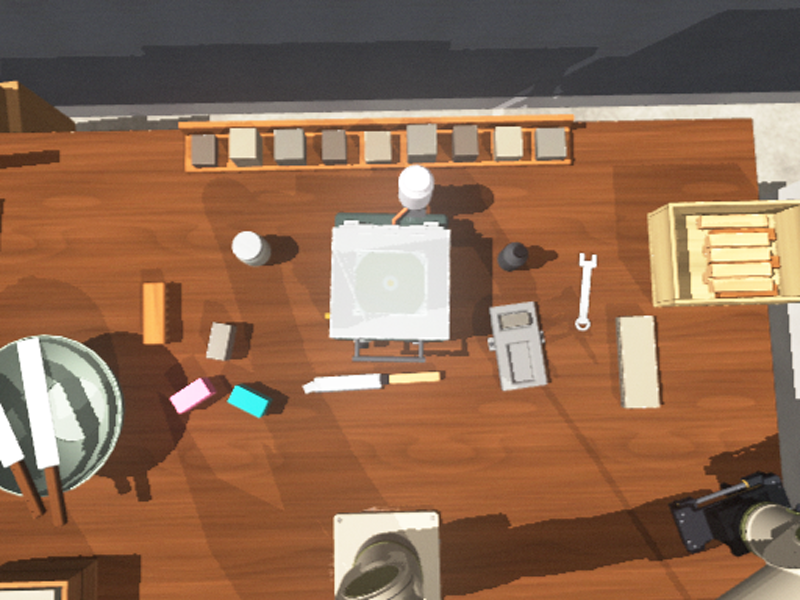

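The top view, upscaled by 1.5625, shows three stone-shaped candidates: grey at (221,341), pink at (192,395) and turquoise at (249,400). Only the grey one fits the description. The tray is at (518,345) on the right (−y), with the slip stone at its far end. The bar is at about (388,357), and the knife is just in front of it.

Run:
```python
from h import *
np.set_printoptions(precision=3,suppress=True)
a=eyes.camera('top')
P=a['pixels']
f=cv2.resize(P[195:240,105:165],None,fx=8,fy=8,interpolation=cv2.INTER_CUBIC)
g=cv2.resize(P[185:255,300:360],None,fx=8,fy=8,interpolation=cv2.INTER_CUBIC)
o=np.zeros((560,800,3),np.uint8)
f=cv2.resize(f,(400,300));g=cv2.resize(g,(400,467))
o[:300,:400]=f;o[:467,400:]=g
cv2.imwrite('pics/c.png',o[:,:,::-1])
for n,u,v,z in [('stone',141,218,.05),('tray',331,221,.022),('bar',249,229,.133),('knife',240,244,.01),('grL',212,145,.146),('grR',288,145,.146),('hoodL',211,216,.146),('hoodR',287,217,.146),('jar',160,160,.085),('oil',328,164,.13),('wet',410,232,.03)]: print(n,ray(a,u,v,z))
```

```text
stone [0.502 0.356 0.05 ]
tray [ 0.476 -0.307  0.022]
bar [ 0.457 -0.017  0.133]
knife [0.403 0.017 0.01 ]
grL [0.732 0.097 0.146]
grR [ 0.727 -0.151  0.146]
hoodL [0.501 0.104 0.146]
hoodR [ 0.492 -0.14   0.146]
jar [0.697 0.282 0.085]
oil [ 0.663 -0.282  0.13 ]
wet [ 0.431 -0.582  0.03 ]
```

View pics/c.png

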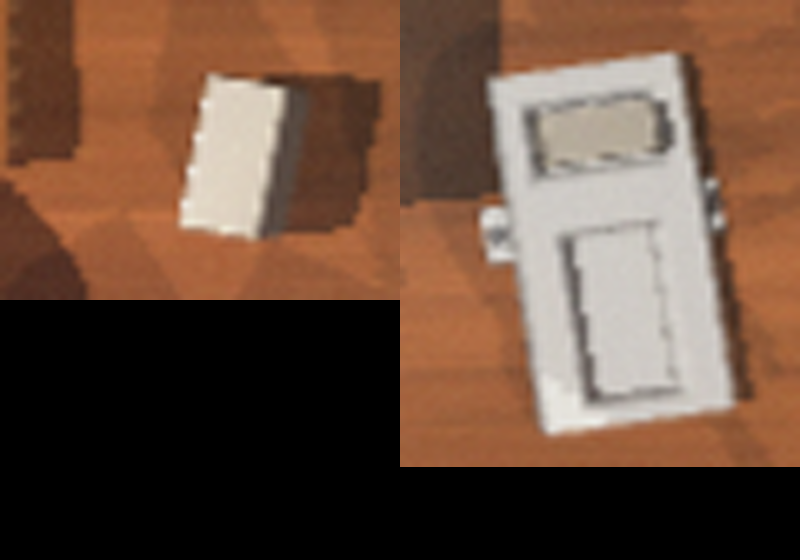

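The left crop shows the plain grey block, with its top face around crop pixel (235,157). The right crop shows the tray, with the empty pocket near (620,310) and the slip stone at (600,135). Next I work out both poses from the corners.

Run:
```python
from h import *
np.set_printoptions(precision=4,suppress=True)
a=eyes.camera('top')
def q(c,x0,u0,v0,z): return np.array([ray(a,(x-x0)/6.667+u0-.45,y/6.667+v0-.45,z) for x,y in c])
S=q([(207,75),(288,88),(263,238),(182,226)],0,105,195,.05)
T=q([(491,76),(683,55),(735,405),(545,433)],400,300,185,.022)
pk=q([(562,237),(655,225),(677,390),(587,403)],400,300,185,.022)
for n,c in(('S',S),('T',T),('P',pk)):
  d=(c[0]-c[3]+c[1]-c[2])/2;e=(c[0]-c[1]+c[3]-c[2])/2
  print(n,c.mean(0),'long',np.linalg.norm(d),np.degrees(np.arctan2(d[1],d[0])),'wid',np.linalg.norm(e),np.degrees(np.arctan2(e[1],e[0]))-90)
  if n=='T':
    x=d/np.linalg.norm(d);print('pocket',c.mean(0)-.038*x)
s=sensors.read_state()
from scipy.spatial.transform import Rotation as R
print(R.from_quat(s['eef_rot']).as_matrix(),s['time'])
w=eyes.camera('wrist');print(w['pose'],w['intrinsics'])
```

```text
S [0.5021 0.3598 0.05  ] long 0.07845678426570007 -9.203264606938157 wid 0.04251710032114939 -10.109671576220975
T [ 0.477  -0.3091  0.022 ] long 0.18878027198997943 6.135298962821854 wid 0.10276795051993699 5.86067899140474
pocket [ 0.4392 -0.3131  0.022 ]
P [ 0.4387 -0.311   0.022 ] long 0.08783014557665021 5.690850936942652 wid 0.04916042023419193 6.300605608990367
[[ 0.9548  0.2972  0.0001]
 [ 0.2972 -0.9548 -0.0001]
 [ 0.      0.0001 -1.    ]] 1.3
[[ 0.2987 -0.9123 -0.28    0.2624]
 [-0.9543 -0.2855 -0.0879 -0.5724]
 [ 0.0003  0.2935 -0.956   0.3852]
 [ 0.      0.      0.      1.    ]] [[281.3186   0.     252.8921]
 [  0.     281.3186 192.3862]
 [  0.       0.       1.    ]]
```

Call:
arm_command([
  {"slide":[0.034,0.035,0.006],"rot":[0,0,-1.4],"grip":1},
  {"slide":[0.034,0.035,0.006],"rot":[0,0,-1.4],"grip":1},
  {"slide":[0.034,0.035,0.006],"rot":[0,0,-1.4],"grip":1},
  {"slide":[0.034,0.035,0.006],"rot":[0,0,-1.4],"grip":1},
  {"slide":[0.034,0.035,0.006],"rot":[0,0,-1.4],"grip":1},
  {"slide":[0.034,0.035,0.006],"rot":[0,0,-1.4],"grip":1},
  {"slide":[0.034,0.035,0.006],"rot":[0,0,-1.4],"grip":1},
  {"slide":[0,0,0],"rot":[0,0,-1.4],"grip":1},
])

```text
time: 2.35
ee_pos: [0.427, -0.3481, 0.2653]
eef_rot: [0.998, 0.056, 0.001, -0.0]
ft_force: [-0.6, 0.2, -0.6]
width: 0.0867
grip_force: 0.0
```

```bash
cat >> h.py <<'E'
from scipy.spatial.transform import Rotation as R
def st():
    s=sensors.read_state();m=R.from_quat(s['eef_rot']).as_matrix()
    print('t',round(s['time'],2),'p',np.round(s['ee_pos'],4),'xang',round(float(np.degrees(np.arctan2(m[1,0],m[0,0]))),2),'z',np.round(m[:,2],3),'F',np.round(s['ft_force'],1),'w',round(s['width'],4),'g',round(s['grip_force'],1));return s
E
python3 - <<'E'
from h import *
st();w=eyes.camera('wrist');np.save('w1.npy',w,allow_pickle=True)
save(w,'d.png');print(proj(w,[.477,-.309,.022]),proj(w,[.439,-.312,.022]))
E
```

```text
t 2.35 p [ 0.427  -0.3481  0.2653] xang 6.44 z [ 0.002  0.    -1.   ] F [-0.6  0.2 -0.6] w 0.0867 g 0.0
[229.44956172 125.88036768] [229.15991888 152.87483768]
```

View pics/d.png

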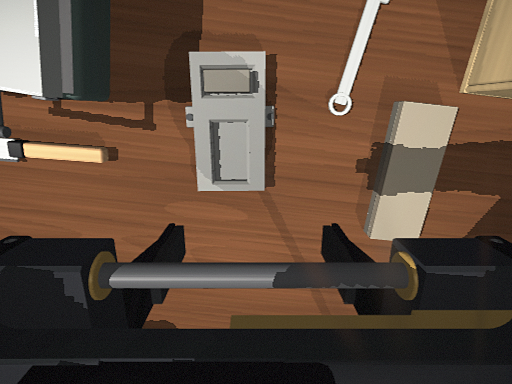

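The wrist view shows the tray upright at (230,122), with the empty pocket at (231,151) close to the predicted (229,153). I'll fit the tray outline more precisely.

Run:
```python
from h import *
np.set_printoptions(precision=4,suppress=True)
w=np.load('w1.npy',allow_pickle=True).item()
hsv=cv2.cvtColor(w['pixels'],cv2.COLOR_RGB2HSV)
m=((hsv[...,1]<45)&(hsv[...,2]>90)).astype(np.uint8)
r=np.zeros_like(m);r[40:205,175:285]=m[40:205,175:285]
r=cv2.morphologyEx(r,cv2.MORPH_CLOSE,np.ones((5,5)))
cs,_=cv2.findContours(r,cv2.RETR_EXTERNAL,cv2.CHAIN_APPROX_NONE)
c=max(cs,key=cv2.contourArea)[:,0]
W=np.array([ray(w,u,v,.022)[:2] for u,v in c])
# rectangle fit 190x100 : robust on contour points
from scipy.optimize import least_squares
def f(p):
    d=np.radians(p[2]);x=np.array([np.cos(d),np.sin(d)]);y=np.array([-x[1],x[0]])
    q=W-p[:2];a=np.abs(q@x)-.095-p[3];b=np.abs(q@y)-.05-p[3]
    return np.maximum(a,b)
s=least_squares(f,[.477,-.309,6,0],loss='soft_l1',f_scale=.001,x_scale=[.01,.01,1,.001])
d=np.radians(s.x[2]);print(s.x,np.median(abs(f(s.x))),s.x[:2]-.038*np.array([np.cos(d),np.sin(d)]))
print(np.round(cv2.minAreaRect(c),1) if 0 else cv2.minAreaRect(c),len(c))
```

```text
[ 0.4771 -0.3083  6.7604 -0.0002] 0.000450745359278173 [ 0.4393 -0.3128]
((225.0, 120.5), (139.0, 80.0), 90.0) 428
```

Call:
arm_command([
  {"slide":[0.02,0.058,0.006],"rot":[0,0,-1],"grip":1},
  {"slide":[0.02,0.058,0.006],"rot":[0,0,-2],"grip":1},
  {"slide":[0.02,0.058,0.0],"rot":[0,0,-2],"grip":1},
  {"slide":[0.02,0.058,0.0],"rot":[0,0,-2],"grip":1},
  {"slide":[0,0.06,0],"rot":[0,0,-2],"grip":1},
  {"slide":[0,0.06,0],"rot":[0,0,-2],"grip":1},
  {"slide":[0,0.06,0],"rot":[0,0,-2],"grip":1},
  {"slide":[0,0.06,0],"rot":[0,0,-2],"grip":1},
])

```text
time: 3.4
ee_pos: [0.5039, 0.1204, 0.2766]
eef_rot: [0.997, -0.079, 0.0, 0.0]
ft_force: [0.4, -0.1, -0.1]
width: 0.0867
grip_force: 0.0
```

Call:
arm_command([
  {"slide":[0,0.06,0],"rot":[0,0,0],"grip":1},
  {"slide":[0,0.06,0],"rot":[0,0,0],"grip":1},
  {"slide":[0,0.06,0],"rot":[0,0,0],"grip":1},
  {"slide":[0,0.05,0],"rot":[0,0,0],"grip":1},
  {"slide":[0,0,-0.05],"rot":[0,0,0],"grip":1},
  {"slide":[0,0,-0.05],"rot":[0,0,0],"grip":1},
  {"slide":[0,0,0],"grip":1},
  {"slide":[0,0,0],"grip":1},
])

```text
schema error: expected keys rot, slide, grip
```

Run:
```python
from h import *
st();w=eyes.camera('wrist');np.save('w2.npy',w,allow_pickle=True)
save(w,'e.png');print(proj(w,[.502,.360,.05]))
```

```text
t 3.4 p [0.5039 0.1204 0.2766] xang -9.11 z [ 0.    -0.001 -1.   ] F [ 0.4 -0.1 -0.1] w 0.0867 g 0.0
[ 89.36347828 192.7075486 ]
```

View pics/e.png

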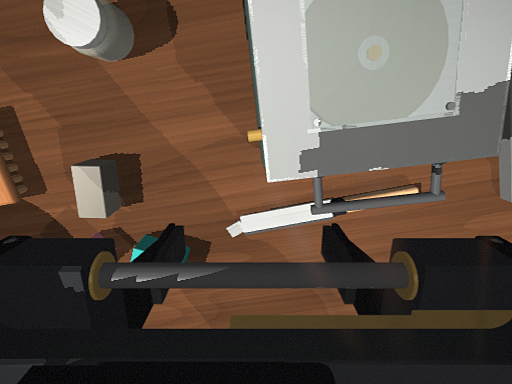

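The move was refused (missing keys), so this view is from midway. The grey stone shows at (90,190), as predicted (89,193), and the bar runs from (313,212) to (444,195). I'll redo the move.

Call:
arm_command([
  {"slide":[0,0.06,0],"rot":[0,0,0],"grip":1},
  {"slide":[0,0.06,0],"rot":[0,0,0],"grip":1},
  {"slide":[0,0.06,0],"rot":[0,0,0],"grip":1},
  {"slide":[0,0.06,0],"rot":[0,0,0],"grip":1},
  {"slide":[0,0,-0.05],"rot":[0,0,0],"grip":1},
  {"slide":[0,0,-0.05],"rot":[0,0,0],"grip":1},
  {"slide":[0,0,0],"rot":[0,0,0],"grip":1},
  {"slide":[0,0,0],"rot":[0,0,0],"grip":1},
])

```text
time: 4.45
ee_pos: [0.5049, 0.3601, 0.1787]
eef_rot: [0.997, -0.078, 0.001, -0.001]
ft_force: [0.7, -0.0, 0.5]
width: 0.087
grip_force: 0.0
```

Run:
```python
from h import *
st();b=np.load('w2.npy',allow_pickle=True).item()
print('bar',ray(b,313,212,.133),ray(b,444,195,.133))
w=eyes.camera('wrist');np.save('w3.npy',w,allow_pickle=True)
save(w,'f.png');print(proj(w,[.502,.360,.05]))
```

```text
t 4.45 p [0.5049 0.3601 0.1787] xang -8.97 z [ 0.002  0.001 -1.   ] F [ 0.7 -0.   0.5] w 0.087 g 0.0
bar [0.45581251 0.05706939 0.133     ] [ 0.45295852 -0.09284746  0.133     ]
[253.60462083 186.99953303]
```

View pics/f.png

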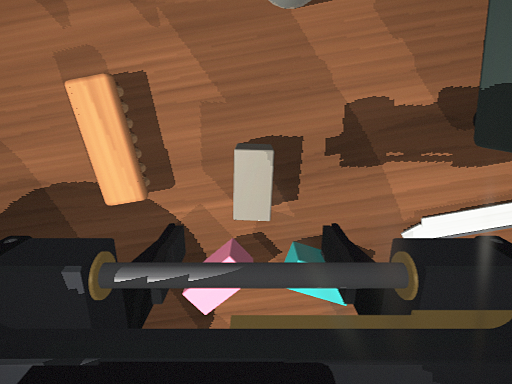

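The stone's top face fills (233–273, 150–220), almost square to the gripper. The pink and turquoise blocks are clear of the fingers' path.

Run:
```python
from h import *
np.set_printoptions(precision=4,suppress=True)
w=np.load('w3.npy',allow_pickle=True).item()
hsv=cv2.cvtColor(w['pixels'],cv2.COLOR_RGB2HSV)
g=hsv[140:225,225:285]; print(hsv[185,253],hsv[145,253],hsv[185,240:280:4].tolist())
m=np.zeros(hsv.shape[:2],np.uint8)
m[140:225,225:285]=((g[...,1]<75)&(g[...,2]>120))
cs,_=cv2.findContours(m,cv2.RETR_EXTERNAL,cv2.CHAIN_APPROX_NONE)
c=max(cs,key=cv2.contourArea)[:,0]
print(cv2.boundingRect(c))
W=np.array([ray(w,u,v,.05)[:2] for u,v in c]).astype(np.float32)
print(cv2.minAreaRect(W*1000))
```

```text
[ 20  36 192] [21 28 64] [[20, 32, 192], [20, 33, 191], [22, 31, 190], [21, 35, 191], [19, 36, 191], [23, 33, 186], [18, 34, 187], [20, 35, 184], [16, 52, 94], [12, 126, 77]]
(233, 149, 40, 72)
((503.2505187988281, 361.2930603027344), (41.3692741394043, 78.78207397460938), 79.60076904296875)
```

Call:
arm_command([
  {"slide":[-0.002,0.001,-0.03],"rot":[0,0,-1.2],"grip":1},
  {"slide":[0,0,-0.03],"rot":[0,0,0],"grip":1},
  {"slide":[0,0,-0.03],"rot":[0,0,0],"grip":1},
  {"slide":[0,0,-0.03],"rot":[0,0,0],"grip":1},
  {"slide":[0,0,-0.02],"rot":[0,0,0],"grip":1},
  {"slide":[0,0,-0.019],"rot":[0,0,0],"grip":1},
  {"slide":[0,0,0],"rot":[0,0,0],"grip":1},
  {"slide":[0,0,0],"rot":[0,0,0],"grip":0.6},
], newtons=25)

```text
time: 5.5
ee_pos: [0.5024, 0.3617, 0.0186]
eef_rot: [0.996, -0.088, 0.001, -0.0]
ft_force: [0.5, 0.5, -0.2]
width: 0.0827
grip_force: 0.0
```

Call:
arm_command([
  {"slide":[0,0,0],"rot":[0,0,0],"grip":0.3},
  {"slide":[0,0,0],"rot":[0,0,0],"grip":0.3},
  {"slide":[0,0,0],"rot":[0,0,0],"grip":0.3},
  {"slide":[0,0,0],"rot":[0,0,0],"grip":0.3},
  {"slide":[0,0,0],"rot":[0,0,0],"grip":0.3},
  {"slide":[0,0,0],"rot":[0,0,0],"grip":0.3},
  {"slide":[0,0,0.01],"rot":[0,0,0],"grip":0.3},
  {"slide":[0,0,0.01],"rot":[0,0,0],"grip":0.3},
])

```text
time: 6.5
ee_pos: [0.5015, 0.361, 0.0379]
eef_rot: [0.996, -0.088, -0.0, 0.0]
ft_force: [-0.5, -0.3, -4.6]
width: 0.0416
grip_force: 24.9
```

Run:
```python
from h import *
st()
```

```text
t 6.5 p [0.5015 0.361  0.0379] xang -10.11 z [-0.001 -0.001 -1.   ] F [-0.5 -0.3 -4.6] w 0.0416 g 24.9
```

Call:
arm_command([
  {"slide":[0,0,0.045],"rot":[0,0,0],"grip":0.3},
  {"slide":[0,0,0.05],"rot":[0,0,0],"grip":0.3},
  {"slide":[0,0,0.05],"rot":[0,0,0],"grip":0.3},
  {"slide":[0,-0.03,0.04],"rot":[0,0,1],"grip":0.3},
  {"slide":[0,-0.05,0.02],"rot":[0,0,1.5],"grip":0.3},
  {"slide":[0,-0.05,0],"rot":[0,0,1.5],"grip":0.3},
  {"slide":[0,-0.05,0],"rot":[0,0,1.5],"grip":0.3},
  {"slide":[0,-0.05,0],"rot":[0,0,1.5],"grip":0.3},
], newtons=30)

```text
time: 7.5
ee_pos: [0.5014, 0.1296, 0.2432]
eef_rot: [1.0, -0.027, 0.0, -0.0]
ft_force: [1.1, 0.4, -4.3]
width: 0.0416
grip_force: 29.9
```

Call:
arm_command([
  {"slide":[0,-0.05,0],"rot":[0,0,1.5],"grip":0.3},
  {"slide":[0,-0.055,0],"rot":[0,0,1.5],"grip":0.3},
  {"slide":[0,-0.055,0],"rot":[0,0,1.5],"grip":0.3},
  {"slide":[0,-0.055,0],"rot":[0,0,1.5],"grip":0.3},
  {"slide":[-0.01,-0.055,0],"rot":[0,0,1.5],"grip":0.3},
  {"slide":[-0.015,-0.055,0],"rot":[0,0,1],"grip":0.3},
  {"slide":[-0.02,-0.05,0],"rot":[0,0,0.5],"grip":0.3},
  {"slide":[-0.018,-0.04,-0.02],"rot":[0,0,0],"grip":0.3},
])

```text
time: 8.5
ee_pos: [0.4384, -0.2861, 0.2243]
eef_rot: [0.999, 0.051, 0.002, 0.001]
ft_force: [0.4, 0.5, -4.1]
width: 0.0416
grip_force: 29.9
```

Run:
```python
from h import *
st()
```

```text
t 8.5 p [ 0.4384 -0.2861  0.2243] xang 5.84 z [ 0.003 -0.002 -1.   ] F [ 0.4  0.5 -4.1] w 0.0416 g 29.9
```

Call:
arm_command([
  {"slide":[0,-0.0135,-0.02],"rot":[0,0,0.6],"grip":0.3},
  {"slide":[0,-0.0135,-0.03],"rot":[0,0,0],"grip":0.3},
  {"slide":[0,0,-0.03],"rot":[0,0,0],"grip":0.3},
  {"slide":[0,0,-0.03],"rot":[0,0,0],"grip":0.3},
  {"slide":[0,0,-0.02],"rot":[0,0,0],"grip":0.3},
  {"slide":[0,0,-0.01],"rot":[0,0,0],"grip":0.3},
  {"slide":[0,0,0],"rot":[0,0,0],"grip":0.3},
  {"slide":[0,0,0],"rot":[0,0,0],"grip":0.3},
])

```text
time: 9.5
ee_pos: [0.4394, -0.311, 0.0837]
eef_rot: [0.998, 0.057, 0.001, 0.0]
ft_force: [0.6, 0.4, -3.6]
width: 0.0421
grip_force: 29.9
```

Run:
```python
from h import *
st();w=eyes.camera('wrist');np.save('w4.npy',w,allow_pickle=True)
save(w,'g.png')
```

```text
t 9.5 p [ 0.4394 -0.311   0.0837] xang 6.5 z [ 0.001 -0.001 -1.   ] F [ 0.6  0.4 -3.6] w 0.0421 g 29.9
```

View pics/g.png

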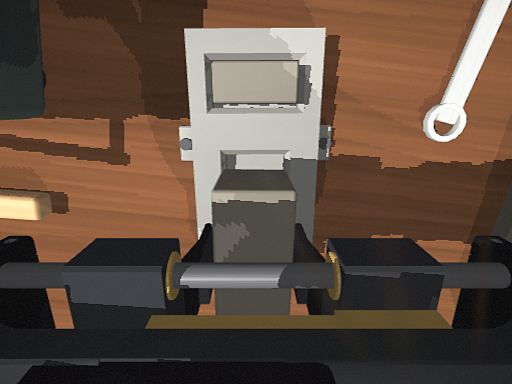

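The held stone is over the pocket. Its far top edge is at row 191 (columns 214–296) and its far bottom edge at row 170. The tray's far edge is at row 28 (columns 185–326), with the empty pocket's far end showing at row 153.

Run:
```python
from h import *
np.set_printoptions(precision=4,suppress=True)
w=np.load('w4.npy',allow_pickle=True).item()
a=np.radians(6.5);x=np.array([np.cos(a),np.sin(a)]);y=np.array([-x[1],x[0]])
t=sensors.read_state()['ee_pos'][:2]
L=lambda u,v,z:[round(1000*float(k),1) for k in ((ray(w,u,v,z)[:2]-t)@x,(ray(w,u,v,z)[:2]-t)@y)]
g=cv2.cvtColor(w['pixels'],cv2.COLOR_RGB2GRAY).astype(int)
hs=cv2.cvtColor(w['pixels'],cv2.COLOR_RGB2HSV)[...,1].astype(int)
for v in (35,70,110): print(v,'L',hs[v,175:205].tolist(),'R',hs[v,308:332].tolist())
print('top edge col',hs[20:36,250].tolist()); print('stone cols',g[195,205:225].tolist(),g[195,288:302].tolist(),'rows',g[165:200,250].tolist())
print('tray far',L(185,27.5,.022),L(325.5,27.5,.022))
print('stone top',L(213.5,191,.115),L(295,191,.115),'bot',L(224,170,.065),L(287,170,.065))
print('pocket far end lip',L(222,150,.022),L(320,150,.022))
```

```text
35 L [145, 137, 129, 135, 131, 129, 133, 142, 192, 25, 9, 9, 10, 8, 10, 9, 10, 10, 10, 9, 10, 10, 8, 9, 6, 9, 9, 10, 10, 10] R [8, 9, 7, 9, 8, 9, 9, 8, 9, 8, 10, 10, 9, 10, 10, 9, 6, 49, 170, 152, 127, 137, 145, 137]
70 L [129, 126, 133, 131, 133, 131, 129, 124, 124, 135, 172, 49, 15, 8, 10, 10, 10, 10, 8, 6, 10, 10, 13, 11, 10, 9, 10, 9, 8, 12] R [12, 11, 15, 15, 11, 10, 10, 9, 10, 10, 12, 10, 10, 8, 16, 42, 169, 144, 126, 133, 144, 130, 133, 135]
110 L [135, 138, 138, 126, 140, 125, 132, 125, 132, 138, 138, 136, 138, 190, 51, 15, 10, 9, 10, 9, 7, 11, 11, 9, 10, 9, 11, 10, 12, 11] R [12, 12, 10, 9, 10, 10, 10, 12, 12, 10, 10, 7, 20, 113, 147, 141, 139, 134, 138, 133, 132, 141, 134, 134]
top edge col [147, 142, 146, 145, 143, 145, 148, 128, 21, 5, 9, 8, 8, 8, 9, 9]
stone cols [198, 198, 196, 197, 198, 201, 178, 176, 183, 185, 185, 186, 185, 184, 185, 185, 185, 186, 188, 184] [160, 159, 159, 158, 160, 154, 131, 100, 73, 82, 92, 91, 90, 90] rows [194, 193, 196, 202, 121, 49, 60, 62, 63, 65, 66, 65, 64, 63, 66, 65, 65, 65, 64, 65, 63, 64, 63, 64, 61, 99, 138, 150, 159, 165, 163, 162, 163, 164, 168]
tray far [133.5, 48.4] [133.7, -51.0]
stone top [40.7, 19.6] [40.7, -20.2] bot [40.1, 19.3] [40.2, -22.1]
pocket far end lip [46.9, 24.9] [47.0, -53.3]
```

Call:
arm_command([
  {"slide":[0,-0.001,-0.015],"rot":[0,0,0],"grip":0.3},
  {"slide":[0,0,-0.012],"rot":[0,0,0],"grip":0.3},
  {"slide":[0,0,-0.01],"rot":[0,0,0],"grip":0.3},
  {"slide":[0,0,-0.006],"rot":[0,0,0],"grip":0.3},
  {"slide":[0,0,-0.005],"rot":[0,0,0],"grip":0.3},
  {"slide":[0,0,-0.004],"rot":[0,0,0],"grip":0.3},
  {"slide":[0,0,-0.002],"rot":[0,0,0],"grip":0.3},
  {"slide":[0,0,0],"rot":[0,0,0],"grip":0.3},
])

```text
time: 10.55
ee_pos: [0.4388, -0.3118, 0.0286]
eef_rot: [0.998, 0.057, 0.0, 0.0]
ft_force: [-0.3, 0.1, -4.9]
width: 0.0418
grip_force: 29.9
```

Run:
```python
from h import *
st()
```

```text
t 10.55 p [ 0.4388 -0.3118  0.0286] xang 6.49 z [ 0. -0. -1.] F [-0.3  0.1 -4.9] w 0.0418 g 29.9
```

No contact so far; the stone's underside is about 2 mm above the pocket floor. I'll ease it down until it touches.

Call:
arm_command([
  {"slide":[0,0,-0.001],"rot":[0,0,0],"grip":0.3},
  {"slide":[0,0,-0.001],"rot":[0,0,0],"grip":0.3},
  {"slide":[0,0,-0.0005],"rot":[0,0,0],"grip":0.3},
  {"slide":[0,0,0],"rot":[0,0,0],"grip":0.3},
  {"slide":[0,0,0],"rot":[0,0,0],"grip":0.3},
  {"slide":[0,0,0],"rot":[0,0,0],"grip":0.3},
  {"slide":[0,0,0],"rot":[0,0,0],"grip":0.3},
  {"slide":[0,0,0],"rot":[0,0,0],"grip":0.3},
])

```text
time: 11.55
ee_pos: [0.4388, -0.3118, 0.0261]
eef_rot: [0.998, 0.057, 0.0, 0.0]
ft_force: [-0.4, -1.1, -3.7]
width: 0.0417
grip_force: 29.9
```

Call:
arm_command([
  {"slide":[0,0,-0.0005],"rot":[0,0,0],"grip":0.3},
  {"slide":[0,0,0],"rot":[0,0,0],"grip":0.3},
  {"slide":[0,0,0],"rot":[0,0,0],"grip":0.55},
  {"slide":[0,0,0],"rot":[0,0,0],"grip":0.6},
  {"slide":[0,0,0],"rot":[0,0,0],"grip":0.7},
  {"slide":[0,0,0],"rot":[0,0,0],"grip":0.8},
  {"slide":[0,0,0],"rot":[0,0,0],"grip":0.9},
  {"slide":[0,0,0],"rot":[0,0,0],"grip":0.9},
])

```text
time: 12.55
ee_pos: [0.4388, -0.3118, 0.0256]
eef_rot: [0.998, 0.057, 0.0, 0.0]
ft_force: [0.1, 0.6, -0.2]
width: 0.0768
grip_force: 0.0
```

Call:
arm_command([
  {"slide":[0,0,0.015],"rot":[0,0,0],"grip":0.9},
  {"slide":[0,0,0.03],"rot":[0,0,0],"grip":0.9},
  {"slide":[0,0,0.05],"rot":[0,0,0],"grip":0.9},
  {"slide":[0,0,0.05],"rot":[0,0,0],"grip":0.9},
  {"slide":[-0.01,0,0.04],"rot":[0,0,0],"grip":0.9},
  {"slide":[-0.01,0,0],"rot":[0,0,0],"grip":0.9},
  {"slide":[0,0,0],"rot":[0,0,0],"grip":0.9},
  {"slide":[0,0,0],"rot":[0,0,0],"grip":0.9},
])

```text
time: 13.55
ee_pos: [0.4185, -0.3113, 0.2097]
eef_rot: [0.998, 0.057, -0.001, -0.0]
ft_force: [0.1, -0.8, -1.1]
width: 0.078
grip_force: 0.0
```

Run:
```python
from h import *
st();w=eyes.camera('wrist');np.save('w5.npy',w,allow_pickle=True)
cv2.imwrite('pics/i.png',cv2.resize(w['pixels'][60:240,150:320],None,fx=3,fy=3,interpolation=cv2.INTER_CUBIC)[:,:,::-1])
a=np.radians(6.6);x=np.array([np.cos(a),np.sin(a)]);y=np.array([-x[1],x[0]]);c=np.array([.4393,-.3128])
for s in((.04,.021),(.04,-.021),(-.04,-.021),(-.04,.021)): print(proj(w,[*(c+s[0]*x+s[1]*y),.058]))
```

```text
t 13.55 p [ 0.4185 -0.3113  0.2097] xang 6.5 z [-0.001  0.001 -1.   ] F [ 0.1 -0.8 -1.1] w 0.078 g 0.0
[237.45510098 124.93103058]
[276.04738414 124.92697757]
[274.40160125 194.97568314]
[238.56822186 194.97394531]
```

View pics/i.png

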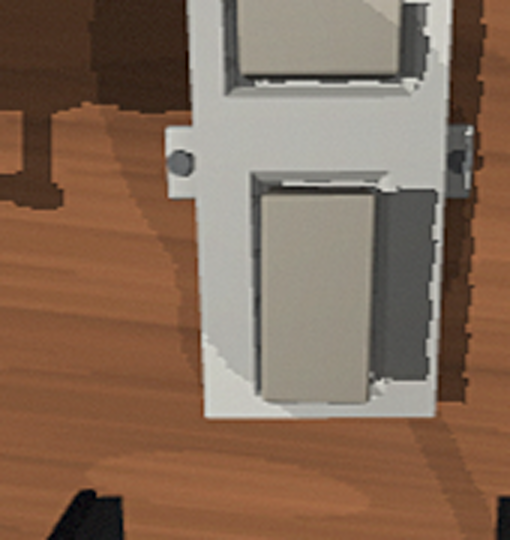

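The stone's top face spans crop (260–376, 192–402), which maps to px (237–275, 124–194). That is within 1 px of the predicted seated position, and the slip stone is untouched. Next is the hood: I'll turn the gripper so it closes across the bar.

Call:
arm_command([
  {"slide":[0.004,0.02,0.003],"rot":[0,0,8],"grip":0.41},
  {"slide":[0.004,0.03,0.003],"rot":[0,0,8],"grip":0.41},
  {"slide":[0.004,0.03,0.003],"rot":[0,0,8],"grip":0.41},
  {"slide":[0.004,0.03,0.003],"rot":[0,0,8],"grip":0.41},
  {"slide":[0.004,0.03,0.003],"rot":[0,0,8],"grip":0.41},
  {"slide":[0.004,0.03,0.003],"rot":[0,0,8],"grip":0.41},
  {"slide":[0.004,0.03,0.003],"rot":[0,0,8],"grip":0.41},
  {"slide":[0.004,0.03,0.003],"rot":[0,0,8],"grip":0.41},
], newtons=20)

```text
time: 14.6
ee_pos: [0.4508, -0.0805, 0.2339]
eef_rot: [0.815, 0.579, -0.0, -0.0]
ft_force: [-0.3, -0.4, 0.6]
width: 0.0358
grip_force: 0.0
```

Call:
arm_command([
  {"slide":[0.002,0.03,0],"rot":[0,0,8],"grip":0.41},
  {"slide":[0.002,0.02,0],"rot":[0,0,8],"grip":0.41},
  {"slide":[0,0.012,0],"rot":[0,0,2],"grip":0.41},
  {"slide":[0,0,0],"rot":[0,0,0],"grip":0.41},
  {"slide":[0,0,0],"rot":[0,0,0],"grip":0.41},
  {"slide":[0,0,0],"rot":[0,0,0],"grip":0.41},
  {"slide":[0,0,0],"rot":[0,0,0],"grip":0.41},
  {"slide":[0,0,0],"rot":[0,0,0],"grip":0.41},
])

```text
time: 15.6
ee_pos: [0.4548, -0.02, 0.2346]
eef_rot: [0.717, 0.698, 0.0, 0.0]
ft_force: [-0.5, -0.6, -0.2]
width: 0.0354
grip_force: 0.0
```

Run:
```python
from h import *
s=st();print(np.round(s['joint_positions'],2));w=eyes.camera('wrist');np.save('w6.npy',w,allow_pickle=True)
save(w,'j.png');print(proj(w,[.4544,-.018,.133]),proj(w,[.4558,.057,.133]))
```

```text
t 15.6 p [ 0.4548 -0.02    0.2346] xang 88.46 z [ 0.  0. -1.] F [-0.5 -0.6 -0.2] w 0.0354 g 0.0
[ 0.16 -0.04 -0.21  1.86 -0.01  1.32 -0.07]
[252.88376751 190.48200741] [252.32658568 110.83123115]
```

View pics/j.png

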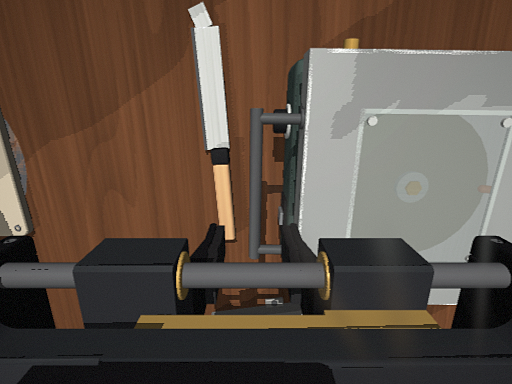

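The bar shows vertically from (257,109) to (255,257) between the fingers, about 4 px right of prediction. The fingers straddle it, and the post tops are at rows 118 and 249.

Run:
```python
from h import *
w=np.load('w6.npy',allow_pickle=True).item()
g=cv2.cvtColor(w['pixels'],cv2.COLOR_RGB2GRAY).astype(int)
for v in (135,160,180,225): print(v,g[v,244:272].tolist())
for q in((257,109),(255.5,180),(254.5,257)): print(q,np.round(ray(w,*q,.133),4))
```

```text
135 [83, 80, 79, 79, 82, 65, 65, 75, 82, 89, 88, 92, 89, 88, 84, 78, 67, 55, 52, 76, 87, 88, 89, 86, 83, 81, 83, 79]
160 [84, 80, 78, 81, 81, 64, 66, 79, 88, 93, 90, 90, 88, 83, 83, 74, 62, 45, 71, 86, 87, 92, 90, 89, 84, 80, 81, 79]
180 [79, 80, 79, 80, 81, 67, 68, 81, 90, 91, 91, 89, 84, 80, 78, 69, 56, 55, 77, 86, 85, 90, 96, 92, 88, 82, 81, 80]
225 [68, 69, 70, 68, 71, 71, 79, 90, 92, 92, 90, 86, 78, 75, 64, 55, 44, 39, 47, 43, 43, 42, 79, 93, 89, 84, 79, 79]
(257, 109) [0.46   0.0585 0.133 ]
(255.5, 180) [ 0.4572 -0.0075  0.133 ]
(254.5, 257) [ 0.4542 -0.0914  0.133 ]
```

Call:
arm_command([
  {"slide":[0.002,0.003,-0.03],"rot":[0,0,0],"grip":0.41},
  {"slide":[0,0,-0.03],"rot":[0,0,0],"grip":0.41},
  {"slide":[0,0,-0.025],"rot":[0,0,0],"grip":0.41},
  {"slide":[0,0,-0.02],"rot":[0,0,0],"grip":0.41},
  {"slide":[0,0,-0.015],"rot":[0,0,0],"grip":0.41},
  {"slide":[0,0,0],"rot":[0,0,0],"grip":0.2},
  {"slide":[0,0,0],"rot":[0,0,0],"grip":0.05},
  {"slide":[0,0,0],"rot":[0,0,0],"grip":0.05},
])

```text
time: 16.65
ee_pos: [0.4574, -0.0168, 0.1154]
eef_rot: [0.716, 0.698, 0.001, 0.001]
ft_force: [-0.6, -0.6, -0.0]
width: 0.0133
grip_force: 0.0
```

Call:
arm_command([
  {"slide":[0,0,0],"rot":[0,0,0],"grip":0.05},
  {"slide":[0,0,0],"rot":[0,0,0],"grip":0.05},
  {"slide":[0,0,0],"rot":[0,0,0],"grip":0.05},
  {"slide":[0,0,0],"rot":[0,0,0],"grip":0.05},
  {"slide":[0,0,0],"rot":[0,0,0],"grip":0.05},
  {"slide":[0,0,0],"rot":[0,0,0],"grip":0.05},
  {"slide":[0,0,0.003],"rot":[0,0,0],"grip":0.05},
  {"slide":[0,0,0.005],"rot":[0,0,0],"grip":0.05},
])

```text
time: 17.65
ee_pos: [0.4573, -0.0168, 0.1228]
eef_rot: [0.716, 0.698, 0.0, 0.0]
ft_force: [5.5, 0.1, -4.5]
width: 0.0113
grip_force: 20.0
```

Run:
```python
from h import *
st()
p=None
for d in [0]+list(range(2,49,2))+[45]:
  t=np.radians(d);x=-.277*np.cos(t)+.005*np.sin(t);z=.277*np.sin(t)+.005*np.cos(t)
  if d%4==0 or d==45: print(d,round(x+.277,4),round(z-.005,4))
```

```text
t 17.65 p [ 0.4573 -0.0168  0.1228] xang 88.49 z [ 0.001  0.    -1.   ] F [ 5.5  0.1 -4.5] w 0.0113 g 20.0
0 0.0 0.0
4 0.001 0.0193
8 0.0034 0.0385
12 0.0071 0.0575
16 0.0121 0.0762
20 0.0184 0.0944
24 0.026 0.1122
28 0.0348 0.1295
32 0.0447 0.146
36 0.0558 0.1619
40 0.068 0.1769
44 0.0812 0.191
48 0.0954 0.2042
45 0.0847 0.1944
```

Call:
arm_command([
  {"slide":[0.001,0,0.0118],"rot":[0,0,0],"grip":0.05},
  {"slide":[0.0024,0,0.0192],"rot":[0,0,0],"grip":0.05},
  {"slide":[0.0037,-0.0001,0.019],"rot":[0,0,0],"grip":0.05},
  {"slide":[0.005,-0.0001,0.0187],"rot":[0,0,0],"grip":0.05},
  {"slide":[0.0063,-0.0002,0.0182],"rot":[0,0,0],"grip":0.05},
  {"slide":[0.0076,-0.0002,0.0178],"rot":[0,0,0],"grip":0.05},
  {"slide":[0,0,0],"rot":[0,0,0],"grip":0.05},
  {"slide":[0,0,0],"rot":[0,0,0],"grip":0.05},
])

```text
time: 18.65
ee_pos: [0.4816, -0.0178, 0.2265]
eef_rot: [0.717, 0.698, -0.001, -0.001]
ft_force: [-4.9, -2.3, -1.3]
width: 0.0111
grip_force: 20.0
```

Run:
```python
from h import *
st()
```

```text
t 18.65 p [ 0.4816 -0.0178  0.2265] xang 88.47 z [-0.003 -0.    -1.   ] F [-4.9 -2.3 -1.3] w 0.0111 g 20.0
```

Call:
arm_command([
  {"slide":[0.0088,-0.0003,0.0173],"rot":[0,0,0],"grip":0.05},
  {"slide":[0.0099,-0.0003,0.0165],"rot":[0,0,0],"grip":0.05},
  {"slide":[0.0111,-0.0003,0.0159],"rot":[0,0,0],"grip":0.05},
  {"slide":[0.0122,-0.0004,0.015],"rot":[0,0,0],"grip":0.05},
  {"slide":[0.0132,-0.0004,0.0141],"rot":[0,0,0],"grip":0.05},
  {"slide":[0.0035,-0.0001,0.0034],"rot":[0,0,0],"grip":0.05},
  {"slide":[0,0,0],"rot":[0,0,0],"grip":0.05},
  {"slide":[0,0,0],"rot":[0,0,0],"grip":0.05},
])

```text
time: 19.65
ee_pos: [0.5393, -0.02, 0.3108]
eef_rot: [0.717, 0.697, -0.002, -0.001]
ft_force: [-18.3, -3.9, 15.2]
width: 0.0112
grip_force: 20.0
```

Call:
arm_command([
  {"slide":[0,0,0],"rot":[0,0,0],"grip":0.05},
  {"slide":[0,0,0],"rot":[0,0,0],"grip":0.05},
  {"slide":[0,0,0],"rot":[0,0,0],"grip":0.05},
  {"slide":[0,0,0],"rot":[0,0,0],"grip":0.05},
  {"slide":[0,0,0],"rot":[0,0,0],"grip":0.05},
  {"slide":[0,0,0],"rot":[0,0,0],"grip":0.05},
  {"slide":[0,0,0],"rot":[0,0,0],"grip":0.05},
  {"slide":[0,0,0],"rot":[0,0,0],"grip":0.05},
])

```text
time: 20.65
ee_pos: [0.5392, -0.02, 0.3108]
eef_rot: [0.717, 0.697, -0.002, -0.001]
ft_force: [-18.4, -4.3, 15.4]
width: 0.0112
grip_force: 20.0
```

Run:
```python
from h import *
s=st();print(np.abs(s['joint_vel']).max())
b=eyes.camera('scene')
cv2.imwrite('pics/k.png',cv2.resize(b['pixels'][90:290,150:400],None,fx=3,fy=3,interpolation=cv2.INTER_CUBIC)[:,:,::-1])
g=np.array(s['ee_pos'])+[0,0,.019];h=np.array([.4568+.277,-.0245,.128])
print('angle',np.degrees(np.arctan2(g[2]-h[2],h[0]-g[0]))-1.03)
```

```text
t 20.65 p [ 0.5392 -0.02    0.3108] xang 88.43 z [-0.003 -0.001 -1.   ] F [-18.4  -4.3  15.4] w 0.0112 g 20.0
0.0011254025353695058
angle 45.00779184373061
```

View pics/k.png

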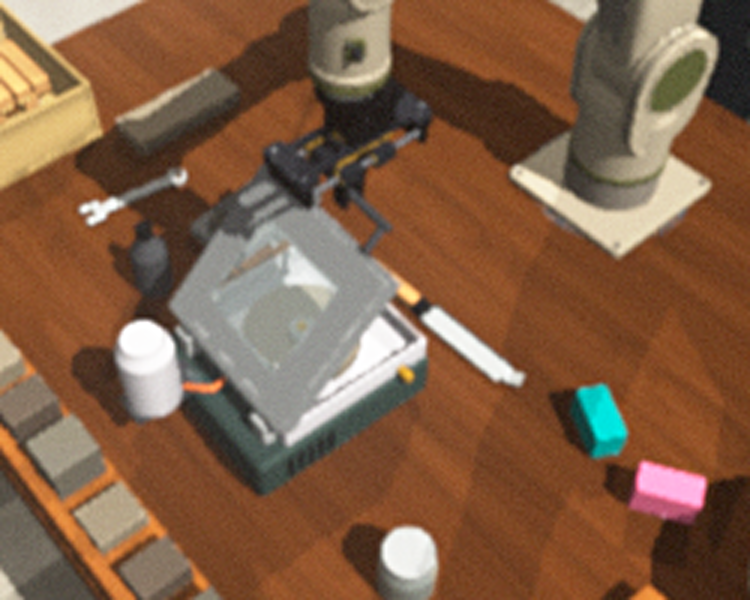

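The picture shows the bar in the gripper near (345,195) and the hood about half open; geometry gives 45°. There is a radial push of about 24 N towards the hinge, which I'll ease off by 2 mm.

Call:
arm_command([
  {"slide":[-0.0005,0,0.0005],"rot":[0,0,0],"grip":0.05},
  {"slide":[-0.0005,0,0.0005],"rot":[0,0,0],"grip":0.05},
  {"slide":[-0.0005,0,0.0003],"rot":[0,0,0],"grip":0.05},
  {"slide":[0,0,0],"rot":[0,0,0],"grip":0.05},
  {"slide":[0,0,0],"rot":[0,0,0],"grip":0.05},
  {"slide":[0,0,0],"rot":[0,0,0],"grip":0.05},
  {"slide":[0,0,0],"rot":[0,0,0],"grip":0.05},
  {"slide":[0,0,0],"rot":[0,0,0],"grip":0.05},
])

```text
time: 21.7
ee_pos: [0.539, -0.02, 0.3107]
eef_rot: [0.717, 0.697, -0.001, -0.0]
ft_force: [-8.1, -3.1, 4.2]
width: 0.0112
grip_force: 20.0
```

Run:
```python
from h import *
st();print(order.close_job())
```

```text
t 21.7 p [ 0.539  -0.02    0.3107] xang 88.44 z [-0.002 -0.001 -1.   ] F [-8.1 -3.1  4.2] w 0.0112 g 20.0
the job is handed in; nothing more can be done
None
```

The dressing stone is seated in its pocket and released, the hood is held still at about 45° with the bar in the gripper, and the job was handed in at about 22 s; no verdict came back.

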